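# Unlock the test jig's board carrier and park its lock pin

## Task

Draw the lock pin straight up out of the test jig's board carrier and park it in the bracket beside the jig: slide its thin neck sideways to the inner end of the notch and let it hang there, upright, by its collar. Then pull the carrier by its upright tab fully out from under the probe bridge, to its stop. Do not disturb the jar, the screwdriver or the tray of boards.

Things in the scene. Friction and masses are not known exactly. Their poses are not given: they have to be found in the camera images.
- jig: Bolted-down test jig: white housing, black top, 260 (x) x 200 (y) x 50 mm high. Origin: centre of its underside, z up; its -x side faces the robot. On it, between rails (y = +-67 to 77 mm, tops z = 63), lies the board carrier, a dark steel plate 180 x 130 x 12 mm (top z = 62), green circuit board on its far part (to z = 75). A clear-topped probe bridge crosses at x = 60 to 110, up to z = 113 mm.
- bore (a point): Mouth of the lock pin's bore, on the carrier's top face while the carrier is in (fixed to the jig at x = -50, y = -40, z = 62 mm of its frame, axes as the jig's). The bore, 18.5 mm in diameter, goes through the carrier (12 mm) and straight down through the housing; the pin in it blocks the carrier.
- pin: Loose lock pin, about 0.1 kg, upright in the bore, its collar resting on the carrier. Origin: centre of its lower tip, z along the pin up to its grip. From the tip up: steel shank 16 mm in diameter, z = 0 to 34 mm; thin neck, diameter 9, z = 34 to 50; collar, diameter 28, z = 50 to 55; black cylindrical grip, diameter 18, z = 55 to 91.
- pin_collar (a point): Point on the pin's axis at the underside of its collar, 50 mm above the tip; z along the pin.
- bracket: Parking bracket bolted to the bench left or right of the jig: foot 95 x 70 x 8 mm, an upright at its +x end (x = 33 to 45 mm), and a level steel plate 6 mm thick, top at z = 80 mm, 60 mm wide (y), x = -35 to 45, with two splayed guides in front, to x = -51 and y = +-27. Origin: centre of the foot's underside, z up. The plate's notch opens to the bracket's -x.
- notch (a point): Where the underside of the parked pin's collar is centred: on the plate's top face (x = 0, y = 0, z = 80 mm of the bracket, axes alike). The notch, 13 mm wide, runs from x = -35 (guides widen its mouth to 33 at x = -50) to a closed end at x = 6.5. Only the pin's neck fits, not shank or collar: the pin enters sideways, along +x, collar just above the plate.
- carrier (a joint): Slide of the board carrier, m: 0 = fully in (as at the start, locked by the pin), 0.08 = fully out at its stop, moved along the jig's -x. It slides with about 2 N of friction plus some damping and stays where it is left.
- carrier_handle (a point): Grip point of the upright aluminium tab on the carrier's near left part: 12 mm thick along the jig's x (slide direction), 34 mm long along y, 36 mm tall above the carrier's top (z = 62 to 98 mm of the jig). The point is at its centre in x and y, 24 mm above the carrier's top, 12 mm below the tab's top; axes as the jig's. It moves with the carrier.
- jar: Bystander: upright closed jar, 50 mm in diameter, 60 mm high, on the bench on the side of the jig where the bracket is not; origin at the centre of its underside.
- screwdriver: Bystander: screwdriver 170 mm long lying on the bench, to the right of the jig (-y); origin at its underside.
- tray: Bystander: open black tray 130 x 100 x 30 mm holding circuit boards, to the left of the jig (+y); origin at the centre of its underside.
Mind the look-alikes: they are no part of the job. What is meant by the pin is not green, and is the larger of those in its own colour. There is more than one size of the bracket; the one meant has the size given above.

How it is judged:
By the outcome, as a careful person would: the job done as asked, in the order asked, and still so for the second after the job is handed in, with the robot touching nothing.
It also fails if it takes over 58 s, if anything falls off the work surface, if the arm or the gripper's body presses on something with over 40 N, if the wrist force passes 120 N, or if a joint passes its speed limit or range.

## Robot

A 6-joint arm with a two-finger parallel gripper is mounted at the origin on the work surface. World frame = base frame: x ahead of the robot, y to its left, z up, the work surface at z = 0. Lengths are in m, angles in degrees, forces in N, time in s.
With the tool pointing down it reaches from about 0.325 to 0.85 m from the base axis. Payload 4.4 kg.
Tool frame: the origin (TCP) lies between the finger pads; the fingertips stand 25 mm ahead of it and the grasp point (between the pads) lies 6 mm ahead of it; z points along the fingers, y is the line along which they close (so a half turn about z gives the same grasp; the last joint's range is limited). The gripper opens to 94 mm and grips with 3 to 60 N. Pads are 16 mm wide; open, the fingers measure 119 mm over their backs; the gripper's body (75 mm by 177 mm) begins 78 mm behind the grasp point.
Start: joints at [66.033, 11.837, 88.321, -0, 79.842, -8.623], TCP at [0.152, 0.555, 0.23] pointing down, gripper open.
Joint ranges: [-156.59, 156.59], [-49.26, 127.26], [12.9, 141.05], [-63.56, 243.56], [4.71, 150.69], [-161.64, 161.64]. Speed limits (degrees/s): [159.86, 159.86, 180, 180, 180, 180].

## Interface

Orientations are given as a 3x3 rotation matrix whose columns are the frame's x, y, z axes.
In Python, from rig import r gives the robot as it stands.
- The arm moves only by the tool carry_out, never from a script. Its argument "increments" is a list of rows, each a list of 3 entries, a list of its own where there are three numbers: the gripper command: -1 is fully open, 1 is shut, values between are in proportion, then the shift along the tool's x, y, z in units of 0.025 m (1.0 is 0.025 m), then the turn about the tool's z in units of 10 degrees (1.0 is 10 degrees). In form: [[hand, [tx, ty, tz], roll], ...]. A call has 1 to 20 rows; each row shifts and turns the commanded pose from where the row before left it, along the tool's axes as they then stand; what a row does not reach is not made up. A row lasts 1/8 s, in which the tool goes at most 62.5 mm and 10.7 degrees, less where a joint would pass 70% of its speed; a pose out of reach is approached as far as the arm can. A call with a number of a shift or a turn outside -1 to 1 is refused whole. A call with a gripper value outside its range is refused whole. The fingers move at their own pace and stop on an object; the grip force is fixed at half the most. Time passes only in rows, so rows that do not move let the fingers close. It gives the time, the measured TCP pose, the force, the opening and the grip force at its end, in the units of the state.
- r.observe(): the state, without advancing time (a new reading comes with each control period).
- r.get_image(name): name is "side" or "top"; returns a dict with "image" (400x640x3 uint8, red, green, blue), "camera_matrix" (3x3 intrinsics, pixels), "view" (4x4, takes a point from world to camera coordinates). Camera axes: x right, y down, z forward; pixel columns grow to the right and rows downward; lengths in m; the calibration is good to about 2 mm. A picture is of the moment at which its call begins. There is no depth.
- r.close_job(): hands the job in; it is judged then, once.
The state is a dict: "t": time; "joint_positions": joint angles; "joint_velocities": joint speeds; "tau": joint torques, N m; "ee_pos": TCP position; "eef_rot": TCP orientation; "force": force on the tool from outside, world axes, zero at the start; "wrist_torque": the same for the moment, N m; "gripper_width": finger opening in m; "grasp_force": force on a finger pad.
Only numpy, scipy, OpenCV 4.12 (cv2) and the standard library are available. Lean on these libraries where they do the work, as an engineer would, in place of code of your own. Each camera call takes 0.05 s, during which the arm holds its last target. There are 200 camera calls.

## Working session

There is one attempt and no reset: what is moved stays moved. The work goes in short steps, Python scripts to look and compute and a tool call to move; the robot and the scene stay as the last step left them, time stands still between calls to the robot, and variables do not carry over. Pictures are saved under pics/ and viewed, at most 10 in all, crops included, and the job is handed in when it is done.

Besides the shell and the picture viewer there is one more tool, called after "Call:" by a JSON object that holds its "api" and its "payload", one argument or row to a line. carry_out: Moves the arm, as the interface text tells. Shifts and turns lie within -1 to 1; 1 stands for 0.025 m of shift or 10 degrees of turn. Its arguments: {"type":"object","properties":{"increments":{"type":"array"}},"required":["increments"]}

```bash
mkdir -p pics
python3 - <<'E'
from rig import r
import cv2,numpy as np
o=r.observe();print(o['t'],o['ee_pos'],o['eef_rot'],o['gripper_width'])
for n in('top','side'):
    d=r.get_image(n);cv2.imwrite(f'pics/{n}0.png',d['image'][:,:,::-1]);np.savez(f'{n}.npz',K=d['camera_matrix'],V=d['view'])
    print(n,d['camera_matrix'],d['view'], -np.array(d['view'])[:3,:3].T@np.array(d['view'])[:3,3])
E
```

```text
0.0 [0.15185905 0.55384019 0.22933268] [[-9.64368723e-01  2.64560446e-01 -8.57666576e-04]
 [ 2.64561665e-01  9.64366723e-01 -1.98704249e-03]
 [ 3.01412259e-04 -2.14314733e-03 -9.99997658e-01]] 0.09429080115785789
top [[491.31099105   0.         325.36794846]
 [  0.         491.31099105 202.62645108]
 [  0.           0.           1.        ]] [[-7.36647411e-02 -9.97282833e-01 -6.75317972e-04  5.39392905e-02]
 [-9.71970150e-01  7.19465734e-02 -2.23825196e-01  5.59493860e-01]
 [ 2.23265613e-01 -1.58316362e-02 -9.74629071e-01  1.07763329e+00]
 [ 0.00000000e+00  0.00000000e+00  0.00000000e+00  1.00000000e+00]] [0.3071863  0.03059976 1.17555798]
side [[397.99731524   0.         325.62694389]
 [  0.         397.99731524 199.78539915]
 [  0.           0.           1.        ]] [[ 0.82817524 -0.56040749  0.00831939 -0.45166806]
 [-0.43306654 -0.6492712  -0.62522018  0.29175121]
 [ 0.35577962  0.51418903 -0.78040407  0.75352539]
 [ 0.          0.          0.          1.        ]] [ 0.23231902 -0.45114699  0.77422063]
```

View pics/top0.png

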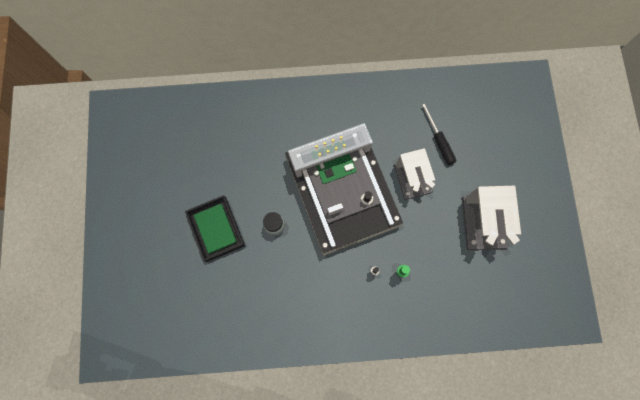

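View pics/side0.png

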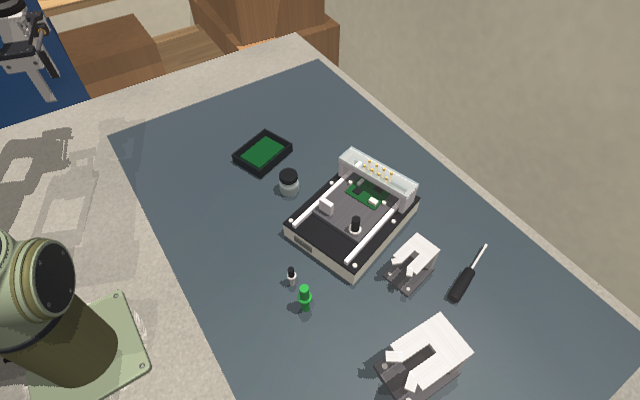

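The top view shows the jig at about (345,195) with a black pin at (367,199) and the tab at (335,209). There is a small bracket at (417,172), a large bracket at (495,215), and decoy pins at (375,271) and (403,271). I'll zoom in next.

Run:
```python
import cv2
a=cv2.imread('pics/top0.png')[115:260,285:445];cv2.imwrite('pics/t1.png',cv2.resize(a,None,fx=4,fy=4,interpolation=cv2.INTER_CUBIC))
a=cv2.imread('pics/side0.png')[140:300,270:450];cv2.imwrite('pics/s1.png',cv2.resize(a,(720,600)[:1]*1+(640-0,)[:0] or None,fx=3.7,fy=3.7,interpolation=cv2.INTER_CUBIC) if 0 else cv2.resize(a,None,fx=3.7,fy=3.7,interpolation=cv2.INTER_CUBIC))
```

```text
(no output)
```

View pics/t1.png

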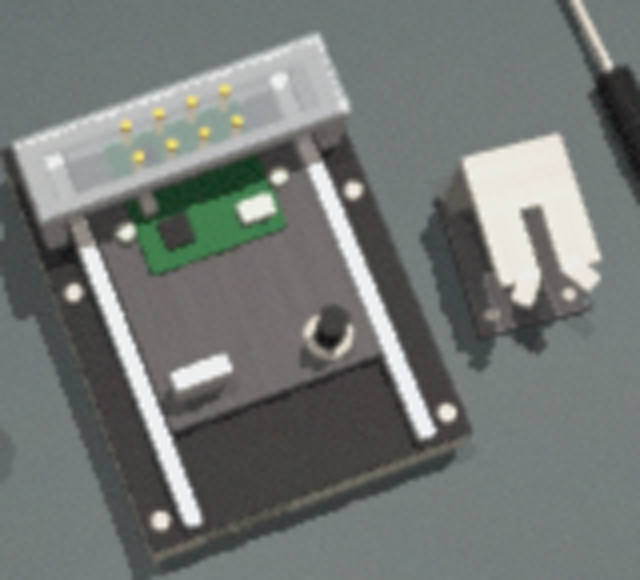

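View pics/s1.png

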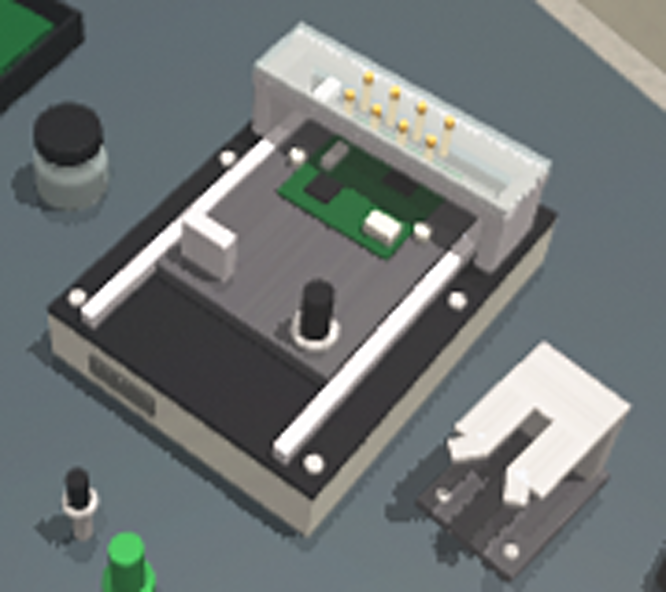

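The crops show the pin's grip top at t1 (332,320) and s1 (318,288), and the tab top at t1 (200,372). The small bracket's plate corners are at t1 (462,158) and (562,135), with the notch end at t1 (533,207). I'll cast rays through these.

```bash
cat > h.py <<'E'
import numpy as np
C={n:np.load(n+'.npz') for n in('top','side')}
def ray(n,p,z):
    K,V=C[n]['K'],C[n]['V'];R=V[:3,:3];c=-R.T@V[:3,3]
    d=R.T@np.linalg.inv(K)@[p[0],p[1],1];return (c+d*(z-c[2])/d[2])[:3]
def t(x,y):return (x/4+285-.375,y/4+115-.375)
def s(x,y):return (x/3.7+270-.365,y/3.7+140-.365)
def proj(n,P):
    K,V=C[n]['K'],C[n]['V'];q=K@(V[:3,:3]@np.asarray(P)+V[:3,3]);return q[:2]/q[2]
E
python3 - <<'E'
from h import *
np.set_printoptions(precision=4,suppress=True)
f=lambda n,p,z:print(n,ray(n,p,z))
L=[('railR',t(427,434),t(313,165),.063),('railL',t(194,522),t(90,250),.063)]
for n,a,b,z in L:
    A,B=ray('top',a,z),ray('top',b,z);print(n,A,B,np.degrees(np.arctan2(*(B-A)[1::-1])))
A,B=ray('side',s(285,450),.063),ray('side',s(465,250),.063);print('railR side',A,B,np.degrees(np.arctan2(*(B-A)[1::-1])))
f('top',t(332,318),.103);f('side',s(318,289),.103)
print('collar');f('top',t(328,335),.067);f('side',s(316,329),.067)
print('tab');f('top',t(201,372),.098);f('side',s(209,233),.098)
print('br')
for z in(.08,):
  P=[ray('top',t(*p),z) for p in((462,158),(562,135),(533,207))];print(P,np.linalg.norm(P[0]-P[1]))
  P=[ray('side',s(*p),z) for p in((544,342),(631,406),(540,412))];print(P,np.linalg.norm(P[0]-P[1]))
E
```

```text
railR [ 0.5026 -0.1354  0.063 ] [ 0.6691 -0.0847  0.063 ] 16.925573831787194
railL [0.4617 0.0022 0.063 ] [0.6266 0.0508 0.063 ] 16.407042466009564
railR side [ 0.5022 -0.1393  0.063 ] [ 0.6756 -0.0877  0.063 ] 16.57805217820498
top [ 0.5654 -0.083   0.103 ]
side [ 0.5634 -0.0834  0.103 ]
collar
top [ 0.5642 -0.0836  0.067 ]
side [ 0.5629 -0.0861  0.067 ]
tab
top [ 0.541  -0.0073  0.098 ]
side [ 0.5371 -0.0127  0.098 ]
br
[array([ 0.6614, -0.1703,  0.08  ]), array([ 0.6712, -0.2303,  0.08  ]), array([ 0.6286, -0.2083,  0.08  ])] 0.06082371164943318
[array([ 0.6594, -0.1721,  0.08  ]), array([ 0.6705, -0.2305,  0.08  ]), array([ 0.6261, -0.2054,  0.08  ])] 0.05948813065822325
```

Call:
{"api": "carry_out", "payload": {
  "increments": [
    [-0.1,[0,0,0],0.97],
    [-0.1,[0,0,0],0.97],
    [-0.1,[0,0,0],0.97],
    [-0.1,[0,0,0],0.97],
    [-0.1,[0,0,0],0.96],
    [-0.1,[0,0,0],0.96],
    [-0.1,[-0.97,0.28,0],0],
    [-0.1,[-0.97,0.28,0],0],
    [-0.1,[-0.97,0.28,0],0],
    [-0.1,[-0.97,0.28,0],0],
    [-0.1,[-0.97,0.28,0],0],
    [-0.1,[-0.97,0.28,0],0],
    [-0.1,[-0.97,0.28,0],0],
    [-0.1,[-0.97,0.28,0],0],
    [-0.1,[-0.97,0.28,0],0],
    [-0.1,[-0.97,0.28,0],0],
    [-0.1,[-0.97,0.28,0],0],
    [-0.1,[-0.97,0.28,0],0]
  ]
}}

```text
t: 2.35
ee_pos: [0.3161, 0.2989, 0.23]
eef_rot: [[-0.287, 0.958, -0.001], [0.958, 0.287, -0.0], [-0.0, -0.001, -1.0]]
force: [-0.7, -0.2, -0.5]
gripper_width: 0.052
grasp_force: 0.0
```

Call:
{"api": "carry_out", "payload": {
  "increments": [
    [-0.1,[-0.97,0.28,0],0],
    [-0.1,[-0.97,0.28,0],0],
    [-0.1,[-0.97,0.28,0],0],
    [-0.1,[-0.97,0.28,0],0],
    [-0.1,[-0.97,0.28,0],0],
    [-0.1,[-0.97,0.28,0],0],
    [-0.1,[-0.97,0.28,0],0],
    [-0.1,[-0.97,0.28,0],0],
    [-0.1,[-0.97,0.28,0],0],
    [-0.1,[-0.97,0.28,0],0],
    [-0.1,[-0.97,0.28,0],0],
    [-0.1,[-0.97,0.28,0],0],
    [-0.1,[-0.97,0.28,0],0],
    [-0.1,[-0.97,0.28,0],0],
    [-0.1,[-0.97,0.28,0],0],
    [-0.1,[-0.97,0.28,0],0],
    [-0.1,[-0.97,0.28,0],0],
    [-0.1,[-0.97,0.28,0],0],
    [-0.1,[0,0,0],0],
    [-0.1,[0,0,0],0]
  ]
}}

```text
t: 4.85
ee_pos: [0.5615, -0.0819, 0.2301]
eef_rot: [[-0.287, 0.958, -0.001], [0.958, 0.287, 0.001], [0.001, -0.001, -1.0]]
force: [-1.3, 0.7, -0.2]
gripper_width: 0.0514
grasp_force: 0.0
```

Call:
{"api": "carry_out", "payload": {
  "increments": [
    [-0.1,[-0.1,0.1,0.67],0],
    [-0.1,[0,0,0.67],0],
    [-0.1,[0,0,0.67],0],
    [-0.1,[0,0,0.67],0],
    [-0.1,[0,0,0.67],0],
    [-0.1,[0,0,0.67],0],
    [-0.1,[0,0,0.67],0],
    [-0.1,[0,0,0.67],0],
    [-0.1,[0,0,0],0],
    [-0.1,[0,0,0],0]
  ]
}}

```text
t: 6.1
ee_pos: [0.5654, -0.0841, 0.0968]
eef_rot: [[-0.287, 0.958, 0.001], [0.958, 0.287, -0.0], [-0.0, 0.001, -1.0]]
force: [0.6, 0.1, 0.0]
gripper_width: 0.0518
grasp_force: 0.0
```

Run:
```python
from rig import r
import cv2,numpy as np
a=r.get_image('side')['image'][180:260,310:410,::-1];b=r.get_image('top')['image'][150:230,320:420,::-1]
cv2.imwrite('pics/c2.png',cv2.resize(np.hstack([a,b]),None,fx=4,fy=4,interpolation=cv2.INTER_CUBIC))
```

```text
(no output)
```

View pics/c2.png

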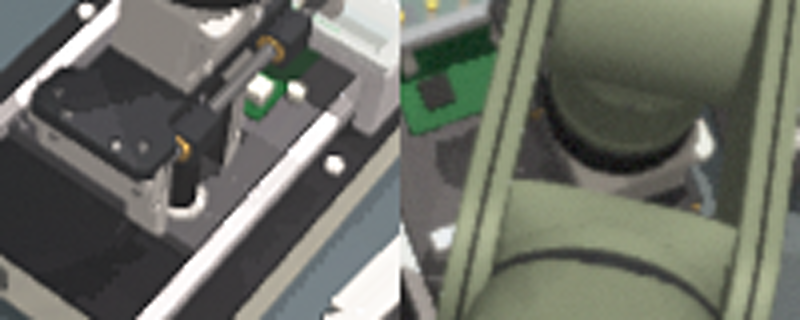

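The side crop shows the pin's grip and collar at about (185,200), between the fingers. Closing now.

Call:
{"api": "carry_out", "payload": {
  "increments": [
    [1,[0,0,0],0],
    [1,[0,0,0],0],
    [1,[0,0,0],0],
    [1,[0,0,0],0],
    [1,[0,0,0],0],
    [1,[0,0,0],0]
  ]
}}

```text
t: 6.95
ee_pos: [0.565, -0.084, 0.0965]
eef_rot: [[-0.287, 0.958, -0.0], [0.958, 0.287, -0.0], [-0.0, -0.0, -1.0]]
force: [-0.7, 0.1, 1.1]
gripper_width: 0.0172
grasp_force: 30.0
```

Call:
{"api": "carry_out", "payload": {
  "increments": [
    [1,[0,0,-0.25],0],
    [1,[0,0,-0.5],0],
    [1,[0,0,-0.5],0],
    [1,[0,0,-0.5],0],
    [1,[0,0,-0.5],0],
    [1,[0,0,-0.5],0],
    [1,[0,0,-0.5],0],
    [1,[0,0,-0.5],0],
    [1,[0,0,-0.25],0],
    [1,[-0.6,-0.28,0],0],
    [1,[-0.63,-0.29,0],0],
    [1,[-0.63,-0.29,0],0],
    [1,[-0.63,-0.29,0],0],
    [1,[-0.63,-0.29,0],0],
    [1,[-0.63,-0.29,0],0],
    [1,[-0.63,-0.29,0],0],
    [1,[-0.63,-0.29,0],0],
    [1,[0,0,0],0],
    [1,[0,0,0],0],
    [1,[0,0,0],0]
  ]
}}

```text
t: 9.45
ee_pos: [0.5456, -0.2199, 0.1964]
eef_rot: [[-0.287, 0.958, -0.0], [0.958, 0.287, 0.0], [0.0, 0.0, -1.0]]
force: [0.2, 0.3, -1.0]
gripper_width: 0.0176
grasp_force: 30.0
```

Run:
```python
from rig import r
import cv2,numpy as np
from h import *
a=r.get_image('side')['image'][:,:,::-1];cv2.imwrite('pics/full3.png',a)
o=r.observe();p=o['ee_pos'];print(p)
c=proj('side',p-[0,0,.0345]).round().astype(int);print(c)
x0,y0=c[0]-70,c[1]-60
np.save('o.npy',[x0,y0]);cv2.imwrite('pics/c3.png',cv2.resize(a[y0:y0+120,x0:x0+160],None,fx=5,fy=5,interpolation=cv2.INTER_CUBIC))
```

```text
[ 0.54567579 -0.21984454  0.19643527]
[396 254]
```

View pics/c3.png

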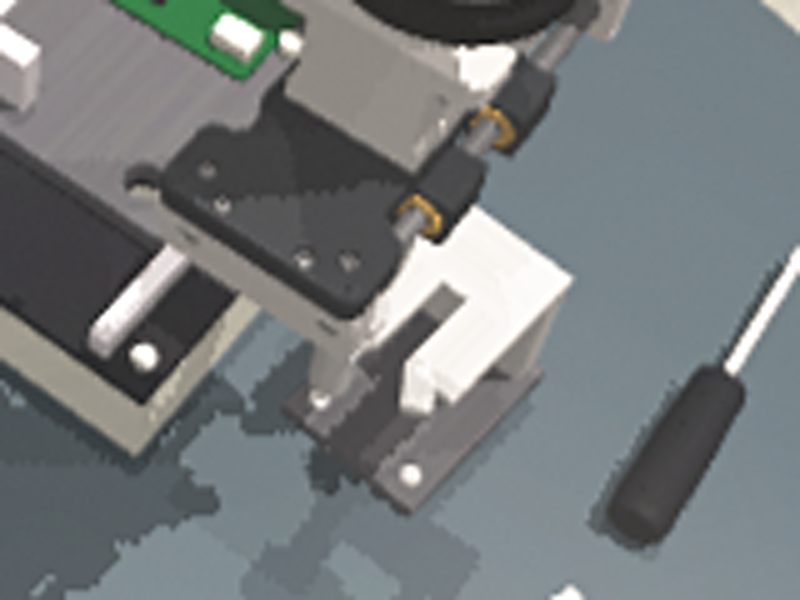

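The side crop shows the shank below the gripper, ending near (330,395). I'll check the tip's projection against it.

Run:
```python
import cv2
from h import *
o=np.load('o.npy');p=np.array([0.54567579,-0.21984454,0.19643527])
for h in(.0345,.0545,.0845):print(h,(proj('side',p-[0,0,h])-o)*5)
a=cv2.imread('pics/full3.png');x0,y0=o
c=a[y0+52:y0+88,x0+50:x0+90];cv2.imwrite('pics/c4.png',cv2.resize(c,None,fx=16,fy=16,interpolation=cv2.INTER_CUBIC))
```

```text
0.0345 [348.77978436 301.27610197]
0.0545 [340.76161957 329.7799954 ]
0.0845 [329.3623998  370.30325148]
```

View pics/c4.png

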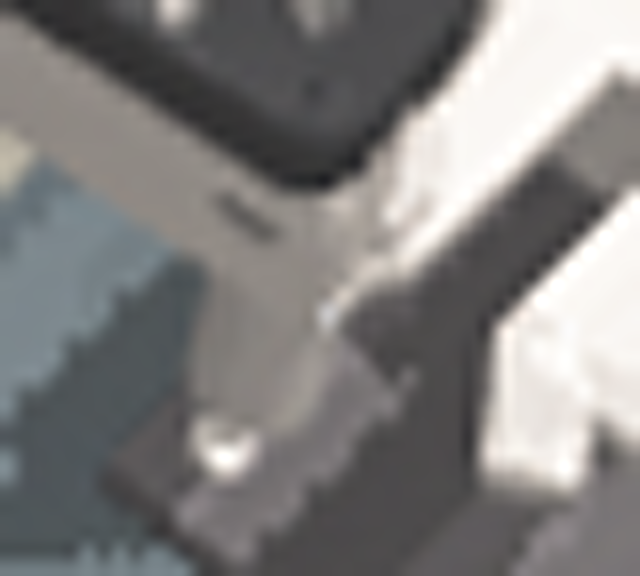

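The visible shank lines up with the projected axis. Next I'll go down in front of the notch mouth and slide partway in.

Call:
{"api": "carry_out", "payload": {
  "increments": [
    [1,[-0.08,0,0.4],0],
    [1,[0,0,0.55],0],
    [1,[0,0,0.55],0],
    [1,[0,0,0.55],0],
    [1,[0,0,0.55],0],
    [1,[0,0,0.56],0],
    [1,[0,0,0],0],
    [1,[0,0,0],0],
    [1,[-0.03,0.26,0],0],
    [1,[-0.03,0.26,0],0],
    [1,[-0.03,0.26,0],0],
    [1,[-0.03,0.26,0],0],
    [1,[-0.03,0.26,0],0],
    [1,[-0.03,0.26,0],0],
    [1,[-0.03,0.26,0],0],
    [1,[0,0,0],0],
    [1,[0,0,0],0]
  ]
}}

```text
t: 11.62
ee_pos: [0.5911, -0.2144, 0.1173]
eef_rot: [[-0.287, 0.958, -0.0], [0.958, 0.287, 0.0], [0.0, -0.0, -1.0]]
force: [-0.7, -0.3, -1.8]
gripper_width: 0.0172
grasp_force: 30.0
```

Call:
{"api": "carry_out", "payload": {
  "increments": [
    [1,[-0.02,0.2,0],0],
    [1,[-0.02,0.2,0],0],
    [1,[-0.02,0.2,0],0],
    [1,[-0.02,0.2,0],0],
    [1,[0,0,0],0],
    [1,[0,0,0],0]
  ]
}}

```text
t: 12.38
ee_pos: [0.6109, -0.2105, 0.1173]
eef_rot: [[-0.287, 0.958, -0.0], [0.958, 0.287, 0.0], [0.0, -0.0, -1.0]]
force: [0.1, 0.2, -0.9]
gripper_width: 0.0173
grasp_force: 30.0
```

Call:
{"api": "carry_out", "payload": {
  "increments": [
    [1,[-0.02,0.14,0],0],
    [1,[-0.02,0.14,0],0],
    [1,[-0.02,0.14,0],0],
    [1,[0,0,0],0],
    [1,[0,0,0],0]
  ]
}}

```text
t: 13.0
ee_pos: [0.6214, -0.209, 0.1174]
eef_rot: [[-0.287, 0.958, -0.0], [0.958, 0.287, 0.0], [0.0, -0.0, -1.0]]
force: [1.1, 0.1, -1.1]
gripper_width: 0.0176
grasp_force: 30.0
```

Call:
{"api": "carry_out", "payload": {
  "increments": [
    [1,[0,0.06,0],0],
    [1,[0,0,0],0],
    [1,[0,0,0],0]
  ]
}}

```text
t: 13.38
ee_pos: [0.6229, -0.2086, 0.1175]
eef_rot: [[-0.287, 0.958, -0.0], [0.958, 0.287, -0.0], [-0.0, -0.0, -1.0]]
force: [-1.1, -0.2, -0.7]
gripper_width: 0.0169
grasp_force: 30.0
```

Call:
{"api": "carry_out", "payload": {
  "increments": [
    [1,[0,0.04,0],0],
    [1,[0,0,0],0],
    [1,[0,0,0],0]
  ]
}}

```text
t: 13.75
ee_pos: [0.6238, -0.2083, 0.1174]
eef_rot: [[-0.287, 0.958, -0.0], [0.958, 0.287, -0.0], [-0.0, -0.0, -1.0]]
force: [-0.4, -0.3, -1.6]
gripper_width: 0.0176
grasp_force: 30.0
```

Call:
{"api": "carry_out", "payload": {
  "increments": [
    [1,[0,0.04,0],0],
    [1,[0,0,0],0],
    [1,[0,0,0],0]
  ]
}}

```text
t: 14.12
ee_pos: [0.6248, -0.208, 0.1174]
eef_rot: [[-0.287, 0.958, -0.0], [0.958, 0.287, -0.0], [0.0, -0.0, -1.0]]
force: [-0.3, -0.1, -0.8]
gripper_width: 0.0173
grasp_force: 30.0
```

Call:
{"api": "carry_out", "payload": {
  "increments": [
    [1,[0,0.04,0],0],
    [1,[0,0,0],0],
    [1,[0,0,0],0]
  ]
}}

```text
t: 14.5
ee_pos: [0.6253, -0.2079, 0.1173]
eef_rot: [[-0.287, 0.958, -0.001], [0.958, 0.287, -0.0], [0.0, -0.001, -1.0]]
force: [-2.3, 0.0, -0.2]
gripper_width: 0.0174
grasp_force: 30.0
```

Call:
{"api": "carry_out", "payload": {
  "increments": [
    [1,[0,-0.08,0],0],
    [1,[0,0,0.06],0],
    [1,[0,0,0.04],0],
    [1,[0,0,0],0],
    [1,[0,0,0],0]
  ]
}}

```text
t: 15.12
ee_pos: [0.6239, -0.2083, 0.1149]
eef_rot: [[-0.287, 0.958, 0.0], [0.958, 0.287, 0.0], [-0.0, 0.0, -1.0]]
force: [-0.4, -0.1, -1.4]
gripper_width: 0.0174
grasp_force: 30.0
```

Call:
{"api": "carry_out", "payload": {
  "increments": [
    [1,[0,0,0.03],0],
    [1,[0,0,0],0],
    [1,[0,0,0],0]
  ]
}}

```text
t: 15.5
ee_pos: [0.624, -0.2084, 0.1146]
eef_rot: [[-0.287, 0.958, 0.0], [0.958, 0.287, -0.0], [-0.0, 0.0, -1.0]]
force: [-1.1, -0.2, 1.2]
gripper_width: 0.0174
grasp_force: 30.0
```

Call:
{"api": "carry_out", "payload": {
  "increments": [
    [0.4,[0,0,0],0],
    [-0.1,[0,0,0],0],
    [-0.1,[0,0,0],0],
    [-0.1,[0,0,0],0],
    [-0.1,[0,0,0],0],
    [-0.1,[0,0,-0.3],0],
    [-0.1,[0,0,-0.6],0],
    [-0.1,[0,0,-0.6],0],
    [-0.1,[0,0,-0.6],0],
    [-0.1,[0,0,-0.6],0],
    [-0.1,[0,0,-0.6],0],
    [-0.1,[0,0,-0.6],0],
    [-0.1,[0,0,0],0],
    [-0.1,[0,0,0],0]
  ]
}}

```text
t: 17.25
ee_pos: [0.6235, -0.2082, 0.2112]
eef_rot: [[-0.287, 0.958, -0.001], [0.958, 0.287, 0.0], [0.001, -0.001, -1.0]]
force: [0.6, -0.3, -1.2]
gripper_width: 0.0519
grasp_force: 0.0
```

Call:
{"api": "carry_out", "payload": {
  "increments": [
    [-0.1,[0.71,-0.08,0],0],
    [-0.1,[0.71,-0.08,0],0],
    [-0.1,[0.71,-0.08,0],0],
    [-0.1,[0.71,-0.08,0],0],
    [-0.1,[0.71,-0.08,0],0],
    [-0.1,[0.71,-0.08,0],0],
    [-0.1,[0.71,-0.08,0],0],
    [-0.1,[0.71,-0.08,0],0],
    [-0.1,[0.71,-0.08,0],0],
    [-0.1,[0.71,-0.08,0],0],
    [-0.1,[0.71,-0.08,0],0],
    [-0.1,[0.71,-0.08,0],0],
    [-0.1,[0,0,0],0],
    [-0.1,[0,0,0],0]
  ]
}}

```text
t: 19.0
ee_pos: [0.54, -0.0113, 0.2118]
eef_rot: [[-0.287, 0.958, 0.001], [0.958, 0.287, -0.001], [-0.001, 0.0, -1.0]]
force: [-0.6, -0.7, -0.5]
gripper_width: 0.0515
grasp_force: 0.0
```

Run:
```python
from rig import r
import cv2,numpy as np
a=r.get_image('side')['image'][150:290,280:440,::-1]
cv2.imwrite('pics/c5.png',cv2.resize(a,None,fx=4,fy=4,interpolation=cv2.INTER_CUBIC))
```

```text
(no output)
```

View pics/c5.png

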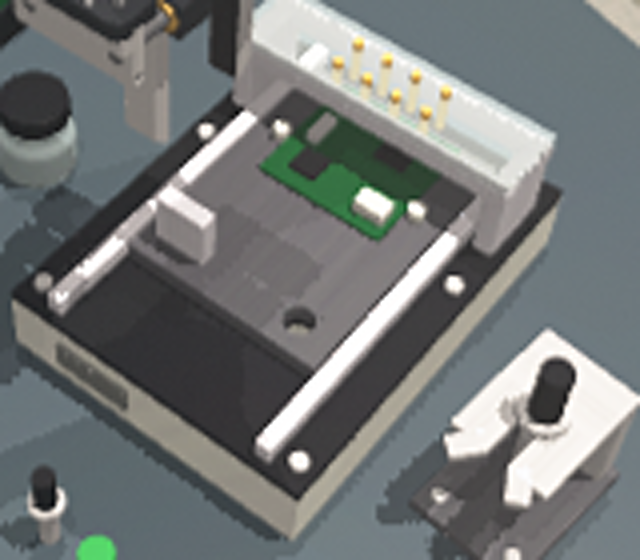

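The pin hangs upright in the notch at c5 (550,390), the bore is empty at (298,320), and the tab is at (187,215). Now for the tab.

Call:
{"api": "carry_out", "payload": {
  "increments": [
    [-0.1,[0,0,0.5],0],
    [-0.1,[0,0,0.6],0],
    [-0.1,[0,0,0.6],0],
    [-0.1,[0,0,0.6],0],
    [-0.1,[0,0,0.6],0],
    [-0.1,[0,0,0.6],0],
    [-0.1,[0,0,0.6],0],
    [-0.1,[0,0,0.6],0],
    [-0.1,[0,0,0],0],
    [1,[0,0,0],0],
    [1,[0,0,0],0],
    [1,[0,0,0],0],
    [1,[0,0,0],0],
    [1,[0,0,0],0],
    [1,[0,0,0],0]
  ]
}}

```text
t: 20.92
ee_pos: [0.5405, -0.0111, 0.0946]
eef_rot: [[-0.287, 0.958, 0.002], [0.958, 0.287, 0.0], [-0.0, 0.002, -1.0]]
force: [1.0, 1.4, 1.2]
gripper_width: 0.0117
grasp_force: 30.0
```

Call:
{"api": "carry_out", "payload": {
  "increments": [
    [1,[0,-0.15,0],0],
    [1,[0,-0.27,0],0],
    [1,[0,-0.27,0],0],
    [1,[0,-0.27,0],0],
    [1,[0,-0.27,0],0],
    [1,[0,-0.27,0],0],
    [1,[0,-0.27,0],0],
    [1,[0,-0.27,0],0],
    [1,[0,-0.27,0],0],
    [1,[0,-0.27,0],0],
    [1,[0,-0.27,0],0],
    [1,[0,-0.27,0],0],
    [1,[0,0,0],0],
    [1,[0,0,0],0]
  ]
}}

```text
t: 22.68
ee_pos: [0.466, -0.0332, 0.0946]
eef_rot: [[-0.286, 0.958, 0.003], [0.958, 0.286, 0.001], [-0.0, 0.003, -1.0]]
force: [4.8, 3.8, 2.9]
gripper_width: 0.0117
grasp_force: 30.0
```

Call:
{"api": "carry_out", "payload": {
  "increments": [
    [1,[0,-0.05,0],0],
    [1,[0,-0.05,0],0],
    [1,[0,0,0],0],
    [1,[0,0,0],0]
  ]
}}

```text
t: 23.18
ee_pos: [0.4659, -0.0333, 0.0946]
eef_rot: [[-0.286, 0.958, 0.008], [0.958, 0.286, 0.002], [-0.0, 0.008, -1.0]]
force: [12.4, 5.6, -3.3]
gripper_width: 0.0117
grasp_force: 30.0
```

Call:
{"api": "carry_out", "payload": {
  "increments": [
    [1,[0,-0.06,0],0],
    [1,[0,0,0],0],
    [1,[0,0,0],0]
  ]
}}

```text
t: 23.55
ee_pos: [0.4659, -0.0333, 0.0946]
eef_rot: [[-0.285, 0.958, 0.012], [0.958, 0.285, 0.003], [-0.001, 0.012, -1.0]]
force: [16.0, 8.0, -7.5]
gripper_width: 0.012
grasp_force: 30.1
```

Call:
{"api": "carry_out", "payload": {
  "increments": [
    [1,[0,0.14,0],0],
    [1,[0,0,0],0],
    [0.4,[0,0,0],0],
    [-0.1,[0,0,0],0],
    [-0.1,[0,0,0],0],
    [-0.1,[0,0,0],0],
    [-0.1,[0,0,0],0],
    [-0.1,[0,0,-0.4],0],
    [-0.1,[0,0,-0.6],0],
    [-0.1,[0,0,-0.6],0],
    [-0.1,[0,0,-0.6],0],
    [-0.1,[0,0,-0.6],0],
    [-0.1,[0,0,-0.6],0],
    [-0.1,[0,0,-0.6],0],
    [-0.1,[0.8,0,-0.2],0],
    [-0.1,[0.8,0,0],0],
    [-0.1,[0.8,0,0],0],
    [-0.1,[0.8,0,0],0],
    [-0.1,[0,0,0],0],
    [-0.1,[0,0,0],0]
  ]
}}

```text
t: 26.05
ee_pos: [0.4419, 0.0426, 0.1995]
eef_rot: [[-0.287, 0.958, 0.0], [0.958, 0.287, -0.0], [-0.001, 0.0, -1.0]]
force: [-0.3, -0.1, -0.1]
gripper_width: 0.0515
grasp_force: 0.0
```

Run:
```python
from rig import r
import cv2,numpy as np
a=r.get_image('side')['image'][120:310,230:490,::-1]
cv2.imwrite('pics/c6.png',cv2.resize(a,None,fx=3,fy=3,interpolation=cv2.INTER_CUBIC))
```

```text
(no output)
```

View pics/c6.png

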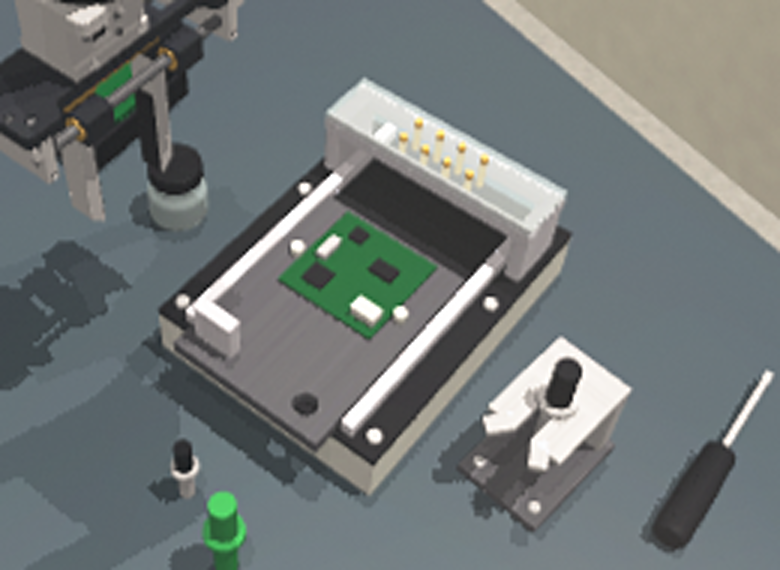

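The carrier is out and the pin is still hanging at c6 (562,390). My back-off may have nudged the carrier slightly, so I'll grip the tab again, pull it to the stop, and let go there.

Call:
{"api": "carry_out", "payload": {
  "increments": [
    [-0.1,[-0.8,0.05,0],0],
    [-0.1,[-0.8,0,0],0],
    [-0.1,[-0.8,0,0],0],
    [-0.1,[-0.78,0,0],0],
    [-0.1,[0,0,0.6],0],
    [-0.1,[0,0,0.6],0],
    [-0.1,[0,0,0.6],0],
    [-0.1,[0,0,0.6],0],
    [-0.1,[0,0,0.6],0],
    [-0.1,[0,0,0.6],0],
    [-0.1,[0,0,0.55],0],
    [-0.1,[0,0,0],0],
    [1,[0,0,0],0],
    [1,[0,0,0],0],
    [1,[0,0,0],0],
    [1,[0,0,0],0],
    [1,[0,0,0],0]
  ]
}}

```text
t: 28.22
ee_pos: [0.4659, -0.0328, 0.0957]
eef_rot: [[-0.287, 0.958, 0.001], [0.958, 0.287, -0.0], [-0.0, 0.001, -1.0]]
force: [0.6, 0.5, 0.6]
gripper_width: 0.0114
grasp_force: 30.0
```

Call:
{"api": "carry_out", "payload": {
  "increments": [
    [1,[0,-0.06,0],0],
    [1,[0,-0.06,0],0],
    [1,[0,0,0],0],
    [1,[0,0,0],0]
  ]
}}

```text
t: 28.72
ee_pos: [0.4658, -0.0329, 0.0957]
eef_rot: [[-0.286, 0.958, 0.007], [0.958, 0.286, 0.002], [-0.001, 0.007, -1.0]]
force: [9.7, 3.7, -7.2]
gripper_width: 0.0117
grasp_force: 30.0
```

It's at the stop. Backing off a little, releasing and retreating.

Call:
{"api": "carry_out", "payload": {
  "increments": [
    [1,[0,0.06,0],0],
    [1,[0,0,0],0],
    [0.4,[0,0,0],0],
    [-0.1,[0,0,0],0],
    [-0.1,[0,0,0],0],
    [-0.1,[0,0,0],0],
    [-0.1,[0,0,0],0],
    [-0.1,[0,0,-0.4],0],
    [-0.1,[0,0,-0.6],0],
    [-0.1,[0,0,-0.6],0],
    [-0.1,[0,0,-0.6],0],
    [-0.1,[0,0,-0.6],0],
    [-0.1,[0,0,-0.6],0],
    [-0.1,[0,0,-0.6],0],
    [-0.1,[0,0,0],0],
    [-0.1,[0,0,0],0]
  ]
}}

```text
t: 30.72
ee_pos: [0.4639, -0.0331, 0.1951]
eef_rot: [[-0.287, 0.958, -0.001], [0.958, 0.287, 0.0], [0.0, -0.001, -1.0]]
force: [-0.9, -0.2, -0.5]
gripper_width: 0.0519
grasp_force: 0.0
```

```bash
python3 -c "
from rig import r
print(r.close_job())"
```

```text
the job is handed in; nothing more can be done
None
```

The job is handed in at about 31 s: the pin hangs upright by its collar at the inner end of the bracket's notch, the carrier is pulled to its stop, and nothing else was touched; the hand-in gave no verdict.

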